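# Open the furnace's vacuum line through an interlocked pair of valves

## Task

Put the furnace on vacuum: swing the isolator crank (the one with the round post, on the round valve case) clockwise until it is firmly home on its hidden end stop, which frees the selector crank (square post, square case), and then swing that one clockwise firmly home on its own hidden stop. Feel for each stop, since it is set somewhere different every time: push firmly enough that the crank stays home, but never force a crank against a stop or a lock. Leave both cranks home and let go of, and everything else on the bench alone.

Things in the scene. Friction and masses are not known exactly. Their poses are not given: they have to be found in the camera images.
- isolator_valve: fixed round valve case, 110 mm in diameter (flange 120 mm), 70 mm tall, plain aluminium, on a 170 x 400 x 12 mm ground plate. Origin: centre of its underside, 12 mm above the bench; z up, brass port along +x. Its crank turns about the vertical through this origin; end stop first touched when the arm points 0.9 to 1.5 rad clockwise of this body's -y, different each time.
- selector_valve: fixed square valve case, 108 mm wide (flange 120 mm), 70 mm tall, plain aluminium, 220 mm from the round one along its -y, on the same plate. Origin: centre of its underside, 12 mm above the bench; z up, brass port along +x. Its crank turns about the vertical through this origin; end stop first touched 0.9 to 1.5 rad clockwise of this body's -y.
- isolator: isolator: the crank on the round case. Origin on its vertical axis, 82 mm above the bench. Steel arm 14 mm wide along its own -y, top face 100 mm above the bench, with an upright round black post, 18 mm thick, 44 mm tall, 80 mm from the axis. Starts 0 to 0.25 rad clockwise of the case's -y. Stiff: 5.6 N sideways at the post moves it; it stays where left.
- isolator_grip (a point): middle of the isolator's round post, 22 mm above the arm's top face (122 mm above the bench), 80 mm from the turning axis. It swings clockwise seen from above.
- interlock: plain cover, 60 x 116 x 56 mm, between the cases; origin under its middle. Under it, hidden: the isolator's end stop (a stiff spring pad 40 mm from the axis) and the selector's lock. From first touch the push at the post climbs from 5.6 N by about 2.2 N per mm. Pushed to 12 to 20 N at the post it stays home when let go and frees the selector; under 12 N it may not. Over about 25 N bends it.
- selector: selector: the crank on the square case. Origin on its vertical axis, 82 mm above the bench. Steel arm 26 mm wide along its own -y, top face 100 mm above the bench, with an upright square black post, 16 x 16 mm, 44 mm tall, 80 mm from the axis. Starts 0 to 0.05 rad clockwise of the case's -y; locked at 0.1 rad until the isolator is home. 5.6 N at the post moves it.
- selector_grip (a point): middle of the selector's square post, 22 mm above the arm's top face (122 mm above the bench), 80 mm from the turning axis. It swings clockwise seen from above.
- selector_stop: hidden end stop in the square case (its pose is the case's and tells nothing of the stop). The end stop is the same kind of spring pad as the isolator's, with the same stiffness: push to 12 to 20 N at the post; over about 25 N at the post bends the stop, or the lock while the selector is still locked.
- stain_bottle: bystander: small amber bottle, 28 mm wide, 62 mm tall; origin at its underside or middle. Leave it alone.
- glaze_jar: bystander: low clear jar, 48 mm wide, 50 mm tall; origin at its underside or middle. Leave it alone.
- wax_spatula: bystander: broad wooden-handled spatula lying flat, 170 mm long; origin at its underside or middle. Leave it alone.
- brush: bystander: brush lying flat, 160 mm long; origin at its underside or middle. Leave it alone.
- plaster_model: bystander: plaster dental arch on a rounded base 64 mm wide, 28 mm tall; origin at its underside or middle. Leave it alone.
- mixing_bowl: bystander: dark rubber bowl, 90 mm wide, 50 mm tall; origin at its underside or middle. Leave it alone.
- instrument_tray: bystander: shallow white tray, 100 x 180 x 20 mm; origin at its underside or middle. Leave it alone.

How it is judged:
By the outcome, as a careful person would: the job done as asked, in the order asked, and still so for the second after the job is handed in, with the robot touching nothing.
It also fails if it takes over 72 s, if anything falls off the work surface, if the arm or the gripper's body presses on something with over 40 N, if the wrist force passes 120 N, or if a joint passes its speed limit or range.

## Robot

A 6-joint arm with a two-finger parallel gripper is mounted at the origin on the work surface. World frame = base frame: x ahead of the robot, y to its left, z up, the work surface at z = 0. Lengths are in mm, angles in rad, forces in N, time in s.
With the tool pointing down it reaches from about 275 to 1000 mm from the base axis. Payload 8.4 kg.
Tool frame: the origin (TCP) lies between the finger pads; the fingertips stand 11 mm ahead of it and the grasp point (between the pads) lies 8 mm behind it; z points along the fingers, x is the direction in which the jaws open and shut, and the axes are right-handed (so a half turn about z gives the same grasp; the last joint's range is limited). The gripper opens to 85 mm and grips with 20 to 120 N. Pads are 22 mm wide; open, the fingers measure 114 mm over their backs; the gripper's body (76 mm by 85 mm) begins 54 mm behind the grasp point. The pads swing forward as they close: fully open they stand 13 mm farther back than shut.
Start: joints at [1.118, 0.353, 1.633, -0, 1.155, -0.002], TCP at [272.302, 562.565, 219.881] pointing down, gripper open.
Joint ranges: [-2.63, 2.63], [-0.92, 2.1], [0.06, 2.66], [-1.3, 4.44], [0, 2.69], [-3.02, 3.02]. Speed limits (rad/s): [2.22, 2.22, 2.79, 3.14, 3.14, 3.14].

## Interface

Orientations are given as a unit quaternion [x, y, z, w].
In Python, from bench import r, capture, get_calibration, search_frame, trace, tip_of gives the robot as it stands.
- The arm moves only by the shell command python3 -m crank 'ROWS'. ROWS is JSON, a list that holds one entry, the list of rows, each a list of 7 numbers: the finger opening in mm, from 0 to 85.4, then the shift along the tool's x, y, z in mm, then the turn, a rotation vector about the tool's x, y, z in rad. In form: [[[jaw, x, y, z, ax, ay, az], ...]]. A call has 1 to 10 rows; each row shifts and turns the commanded pose from where the row before left it, along the tool's axes as they then stand; what a row does not reach is not made up. A row lasts 1/8 s, in which the tool goes at most 62.5 mm and 10.7 degrees, less where a joint would pass 70% of its speed; a pose out of reach is approached as far as the arm can. A call is refused whole if a number of a shift passes 62.5 or a number of a turn 0.188, either way. A call with a gripper value outside its range is refused whole. The fingers move at their own pace and stop on an object; the grip force is fixed at half the most. Time passes only in rows, so rows that do not move let the fingers close. It gives the time, the measured TCP pose, the force and the opening at its end, in the units of the state.
- r.get_obs(): the state, without advancing time (a new reading comes with each control period).
- capture(name): name is "scene" or "top"; returns the picture (480x640x3 uint8, red, green, blue); there is no depth.
- get_calibration(name): a dict with "fovy" (degrees; the focal length in pixels is half the picture's height over the tangent of half this angle, whatever the lens; pixels are square), "cx", "cy" (the principal point, pixels), "R" (3x3) and "t" (3): a world point X has camera coordinates R X + t. Camera axes: x right, y down, z forward; pixel columns grow to the right and rows downward; lengths in mm; the calibration is good to about 2 mm. A picture is of the moment at which its call begins. get_calibration takes no time and is no camera call.
- r.job_done(): hands the job in, once; it reports no verdict.
Trained networks look in the newest picture that a camera, given by its name, has taken for a name from the list of things; names that differ only in an ending like _2 or _b are one class to them, and where a whole thing is asked for, a point or a joint stands for the part that bears it (a point fixed in the world has none). Each returns a list of dicts, best first, with "p" (0 to 1); they miss things now and then, are a little off and sometimes report something else, mostly with a low value. They report only what shows in the picture. A call takes as long as a camera call.
- search_frame(camera, name): "location" ([x, y, z] in mm, in world coordinates, good to about 4 mm: the middle of the surface that is visible of it).
- trace(camera, name): "mask" (480x640 bool, what is visible of it).
- tip_of(camera, name): "location" ([x, y, z] in mm, in world coordinates, good to about 4 mm: a listed point, or the origin of a listed thing).
The state is a dict: "clock": time; "qpos": joint angles; "dq": joint speeds; "tau": joint torques, N m; "eef_pos": TCP position; "tcp_rot": TCP orientation; "ft_force": force on the tool from outside, world axes, zero at the start; "wrist_torque": the same for the moment, N m; "finger_gap": finger opening in mm.
Only numpy, scipy, OpenCV 4.12 (cv2) and the standard library are available. Lean on these libraries where they do the work, as an engineer would, in place of code of your own. Each camera call takes 0.05 s, during which the arm holds its last target.

## Working session

There is one attempt and no reset: what is moved stays moved. The work goes in short steps, Python scripts to look and compute and a shell command to move; the robot and the scene stay as the last step left them, time stands still between calls to the robot, and variables do not carry over. Pictures are saved under pics/ and viewed, and the job is handed in when it is done.

```bash
ls; mkdir -p pics
python3 - <<'E'
from bench import r, capture, get_calibration, search_frame, trace, tip_of
import cv2
o=r.get_obs();print(o)
for c in ("scene","top"):
    cv2.imwrite(f"pics/{c}0.png",capture(c)[:,:,::-1])
    for n in ("isolator_valve","selector_valve","isolator","selector","isolator_grip","selector_grip"):
        d=tip_of(c,n); print(c,n,[(x["p"],x["location"]) for x in d[:2]])
E
```

```text
pics
{'clock': 0.0, 'qpos': array([ 1.11760812e+00,  3.53653774e-01,  1.63413620e+00,  1.04502385e-05,
        1.15522109e+00, -2.39450816e-03]), 'dq': array([ 0.00043548, -0.0021515 ,  0.0017129 , -0.000592  , -0.00128172,
       -0.00022762]), 'tau': array([-1.78270202e-03, -6.05251551e+01, -3.42074847e+01, -8.98556254e-05,
        9.31883493e-03,  4.70479335e-06]), 'eef_pos': array([272.07448406, 562.11588915, 219.15730847]), 'tcp_rot': array([ 8.47255322e-01,  5.31185389e-01, -6.04302864e-04,  3.71223749e-04]), 'ft_force': array([ 0.35071872,  1.43325527, -0.38537676]), 'wrist_torque': array([-0.02091406, -0.08948611, -0.03833707]), 'finger_gap': 85.59166273367933}
scene isolator_valve [(0.94, [566.1, 74.3, 13.6]), (0.44, [572.1, -143.8, 8.4])]
scene selector_valve [(0.58, [572.5, -146.5, 8.2])]
scene isolator [(0.85, [562.3, 77.0, 82.2])]
scene selector [(0.72, [570.8, -147.1, 81.6])]
scene isolator_grip [(0.68, [562.5, -5.8, 125.4]), (0.16, [449.2, -45.4, 1.0])]
scene selector_grip [(0.64, [581.4, -225.4, 122.9])]
top isolator_valve [(0.73, [566.3, 73.9, 15.2])]
top selector_valve [(0.95, [572.5, -146.5, 12.8]), (0.74, [490.1, -286.0, -1.7])]
top isolator [(0.92, [564.5, 74.0, 82.0])]
top selector [(0.78, [567.7, -142.3, 81.1])]
top isolator_grip [(0.78, [564.8, -1.9, 122.9])]
top selector_grip [(0.83, [576.6, -229.5, 122.5])]
```

View pics/scene0.png

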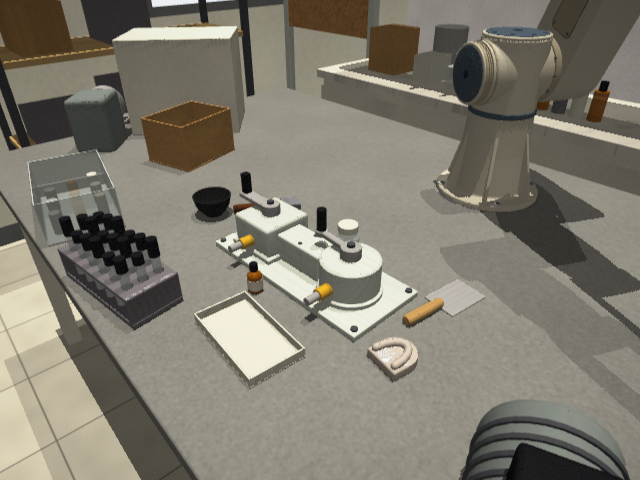

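View pics/top0.png

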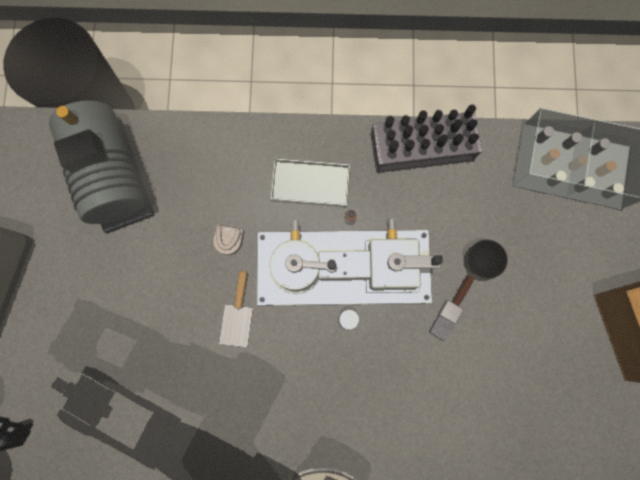

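Both pictures agree with the networks: the isolator post is at about px (332,265) in top, and the selector post at (436,261). Clockwise moves the posts toward the robot (−x). I'll straddle each post with the jaws part-open and push with the trailing pad.

```bash
cat > h.py <<'E'
from bench import r, capture, get_calibration, search_frame, trace, tip_of
import numpy as np
from scipy.spatial.transform import Rotation as R
def st():
    o=r.get_obs(); M=R.from_quat(o["tcp_rot"]).as_matrix()
    print("t",round(o["clock"],2),"p",o["eef_pos"].round(1),"yaw",round(np.arctan2(M[1,0],M[0,0]),3),"F",o["ft_force"].round(2),"Ftool",(M.T@o["ft_force"]).round(2),"gap",round(o["finger_gap"],1)); return o,M
def to(target,yaw=None):
    o,M=st(); print("tool delta",(M.T@(np.array(target)-o["eef_pos"])).round(1), "turn z", None if yaw is None else round(np.arctan2(M[1,0],M[0,0])-yaw,3))
E
python3 -m crank '[[[34,-25,34,0,0,0,0],[34,-25,34,0,0,0,0],[34,-25,34,0,0,0,0],[34,-25,34,0,0,0,0],[34,-25,34,0,0,0,0],[34,-25,34,0,0,0,0],[34,-25,34,0,0,0,0],[34,-25,34,0,0,0,0],[34,-25,34,0,0,0,0],[34,-25,34,0,0,0,0]]]'
python3 -c "
from h import *
to([563.5,-4,220],-.02)
g=get_calibration('top');R_,t=np.array(g['R']),np.array(g['t'])
import cv2
f=240/np.tan(np.radians(g['fovy'])/2);print(g)
# plate from top mask
"
```

```text
clock: 1.95
eef_pos: [470.1, 188.2, 220.1]
tcp_rot: [0.847, 0.531, 0.0, 0.0]
ft_force: [0.4, 0.5, 0.6]
finger_gap: 34.2
t 1.95 p [470.1 188.2 220.1] yaw 1.12 F [0.43 0.52 0.58] Ftool [ 0.66  0.16 -0.58] gap 34.2
tool delta [-1.323e+02  1.678e+02  1.000e-01] turn z 1.14
{'fovy': 50.581985339515704, 'cx': 323.3411603014925, 'cy': 241.6796399210239, 'R': array([[ 0.02423433, -0.99970314,  0.00251619],
       [-0.98671492, -0.02432378, -0.16063006],
       [ 0.16064358,  0.00141   , -0.98701148]]), 't': array([  -2.91555473,  619.96961384, 1093.96192293])}
```

```bash
python3 -m crank '[[[34,-33,42,0,0,0,0],[34,-33,42,0,0,0,0],[34,-33,42,0,0,0,0],[34,-33,42,0,0,0,0],[34,0,0,0,0,0,0.18],[34,0,0,0,0,0,0.18],[34,0,0,0,0,0,0.18],[34,0,0,0,0,0,0.18],[34,0,0,0,0,0,0.18],[34,0,0,0,0,0,0.18]]]'
python3 - <<'E'
from h import *
import cv2
to([563.5,-4,220],-.02)
im=capture("top")
cv2.imwrite("pics/top1.png",cv2.resize(im[200:340,220:460],None,fx=3,fy=3,interpolation=cv2.INTER_CUBIC)[:,:,::-1])
for c in ("top","scene"):
    if c=="scene": capture(c)
    for n in ("isolator_grip","selector_grip","isolator","selector"):
        d=tip_of(c,n); print(c,n,[(x["p"],x["location"]) for x in d[:2]])
E
```

```text
clock: 3.2
eef_pos: [563.2, -2.6, 220.0]
tcp_rot: [1.0, 0.017, 0.0, 0.0]
ft_force: [0.1, 0.4, 0.3]
finger_gap: 34.4
t 3.2 p [563.2  -2.6 220. ] yaw 0.034 F [0.09 0.42 0.29] Ftool [ 0.11 -0.42 -0.29] gap 34.4
tool delta [ 0.3  1.4 -0. ] turn z 0.054
top isolator_grip [(0.64, [562.6, -4.3, 120.3])]
top selector_grip [(0.77, [576.9, -226.7, 121.1])]
top isolator [(0.55, [568.4, 71.4, 82.6]), (0.19, [571.7, -145.7, 82.3])]
top selector [(0.71, [489.6, -288.7, 2.0])]
scene isolator_grip [(0.76, [563.8, -4.8, 120.4])]
scene selector_grip [(0.95, [578.9, -228.8, 126.0]), (0.54, [774.5, 47.2, 1.4])]
scene isolator [(0.93, [563.3, 74.0, 82.4])]
scene selector [(0.68, [569.4, -144.2, 84.2])]
```

View pics/top1.png

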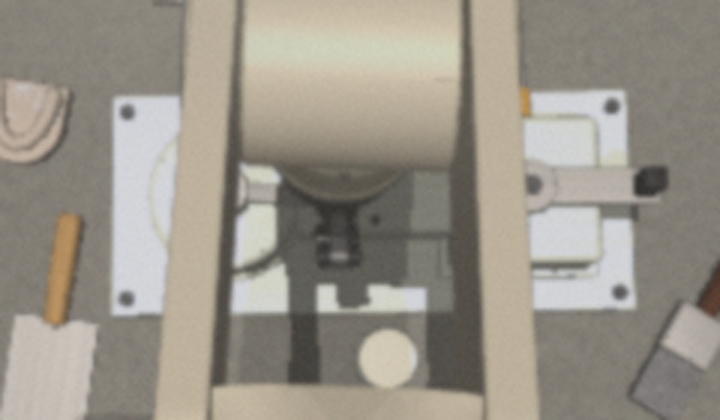

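The gripper is above the isolator post, which the arm hides from the top camera. The networks still put the post at about (563.3, −4.5). Descending in two stages.

```bash
python3 -m crank '[[[34,0,2,30,0,0,0.04],[34,0,0,30,0,0,0],[34,0,0,15,0,0,0],[34,0,0,8,0,0,0],[34,0,0,0,0,0,0]]]'
python3 - <<'E'
from h import *
import cv2
st()
im=capture("scene")
cv2.imwrite("pics/s2.png",cv2.resize(im[150:330,210:430],None,fx=3,fy=3,interpolation=cv2.INTER_CUBIC)[:,:,::-1])
E
```

```text
clock: 4.32
eef_pos: [563.4, -4.6, 137.0]
tcp_rot: [1.0, 0.0, -0.0, 0.0]
ft_force: [-0.3, 0.0, -0.0]
finger_gap: 33.9
t 4.33 p [563.4  -4.6 137. ] yaw 0.0 F [-0.3   0.01 -0.02] Ftool [-0.3  -0.01  0.02] gap 33.9
```

View pics/s2.png

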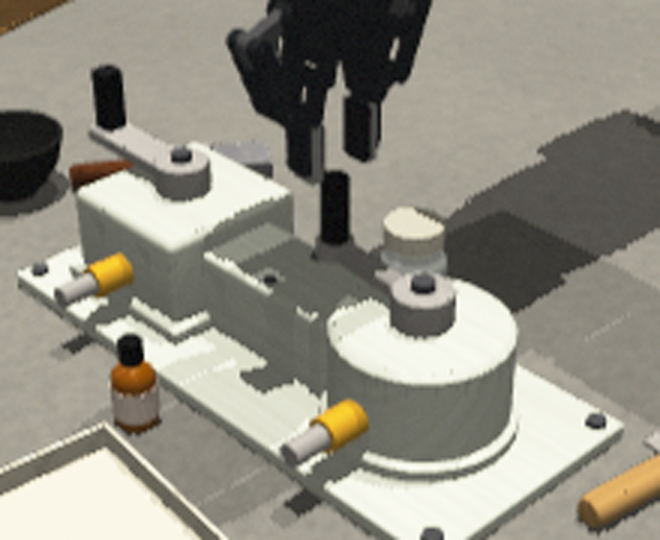

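Run:
```python
from h import *
g=get_calibration('scene');A,t=np.array(g['R']),np.array(g['t']);f=240/np.tan(np.radians(g['fovy'])/2)
print("cam",-A.T@t)
def pr(X):
    c=A@np.array(X,float)+t; u=np.array([g['cx'],g['cy']])+f*c[:2]/c[2]; return ((u-[210,150])*3).round(0)
for X in [(563.3,-4.5,144),(563.3,-4.5,100),(563.4,-4.6,126),(563.4,-4.6,131),(580.4,-4.6,126),(546.4,-4.6,126),(565,74,100),(580.4,-4.6,150),(546.4,-4.6,150)]: print(X,pr(X))
```

```text
cam [1051.81575816  545.12893545  542.42823787]
(563.3, -4.5, 144) [333. 174.]
(563.3, -4.5, 100) [333. 238.]
(563.4, -4.6, 126) [333. 201.]
(563.4, -4.6, 131) [333. 193.]
(580.4, -4.6, 126) [311. 210.]
(546.4, -4.6, 126) [354. 191.]
(565, 74, 100) [422. 292.]
(580.4, -4.6, 150) [311. 174.]
(546.4, -4.6, 150) [354. 156.]
```

```bash
python3 -m crank '[[[34,0,0,6,0,0,0],[34,0,0,6,0,0,0],[34,0,0,0,0,0,0],[34,0,0,0,0,0,0]]]'
python3 - <<'E'
from h import *
import cv2
st()
im=capture("scene")
cv2.imwrite("pics/s3.png",cv2.resize(im[180:250,270:370],None,fx=6,fy=6,interpolation=cv2.INTER_CUBIC)[:,:,::-1])
E
```

```text
clock: 4.88
eef_pos: [563.2, -4.6, 124.9]
tcp_rot: [1.0, -0.0, 0.0, 0.0]
ft_force: [0.6, -0.2, -0.0]
finger_gap: 34.2
t 4.88 p [563.2  -4.6 124.9] yaw -0.0 F [ 0.65 -0.18 -0.01] Ftool [0.65 0.18 0.01] gap 34.2
```

View pics/s3.png

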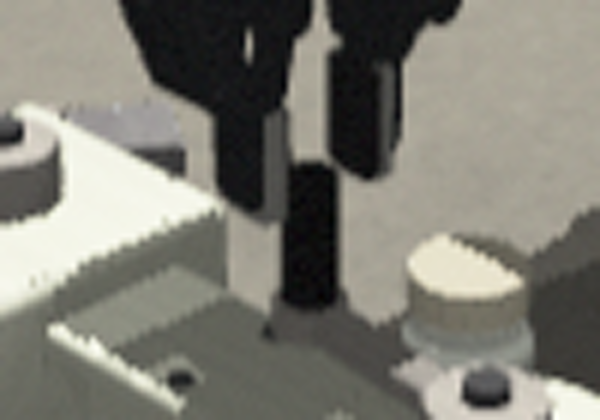

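Fingertips project to z≈133, higher than nominal at this opening, with the post between them. Lowering another 13 mm, then starting the sweep.

```bash
python3 -m crank '[[[34,0,0,5,0,0,0],[34,0,0,5,0,0,0],[34,0,0,3,0,0,0],[34,0,0,0,0,0,0]]]'
python3 -m crank '[[[34,-3,0,0,0,0,0],[34,-3,0,0,0,0,0],[34,-2,0,0,0,0,0],[34,-1,0,0,0,0,0],[34,-1,0,0,0,0,0]]]'
python3 - <<'E'
from h import *
import cv2
st()
im=capture("scene")
cv2.imwrite("pics/s4.png",cv2.resize(im[180:250,270:370],None,fx=6,fy=6,interpolation=cv2.INTER_CUBIC)[:,:,::-1])
E
```

```text
clock: 5.42
eef_pos: [562.9, -4.6, 111.5]
tcp_rot: [1.0, -0.0, -0.0, -0.0]
ft_force: [-0.7, -0.4, 0.2]
finger_gap: 34.3
clock: 6.05
eef_pos: [554.4, -4.6, 112.1]
tcp_rot: [1.0, 0.0, 0.001, -0.0]
ft_force: [5.8, -0.4, -3.9]
finger_gap: 33.9
t 6.05 p [554.4  -4.6 112.1] yaw 0.0 F [ 5.85 -0.45 -3.87] Ftool [5.84 0.45 3.89] gap 33.9
```

View pics/s4.png

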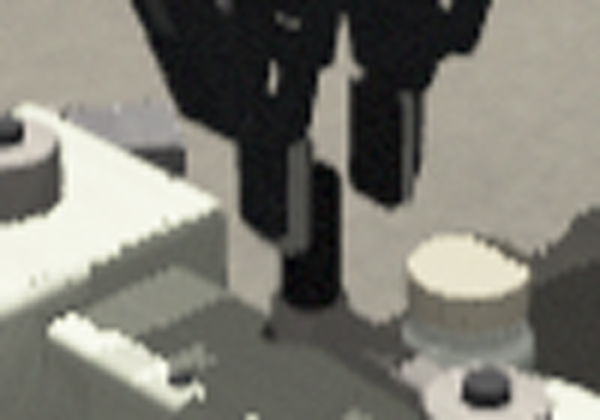

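Contact at 5.8 N and the crank is moving. Sweeping along the arc now.

```bash
python3 -m crank '[[[34,-4,-0.5,0,0,0,0.06],[34,-4,-0.5,0,0,0,0.06],[34,-4,-0.5,0,0,0,0.06],[34,-4,-0.5,0,0,0,0.05],[34,-4,-0.5,0,0,0,0.05],[34,-4,-0.5,0,0,0,0.05],[34,-4,-0.5,0,0,0,0.05]]]'
python3 - <<'E'
from h import *
o,M=st()
post=o["eef_pos"]+M@[o["finger_gap"]/2-9,0,0]
d=post-[565,74,0];print("post est",post.round(1),"r",np.hypot(*d[:2]).round(1),"ang",round(-np.pi/2-np.arctan2(d[1],d[0]),3))
capture("scene");print(tip_of("scene","isolator_grip")[:1])
E
```

```text
clock: 6.98
eef_pos: [528.4, 3.8, 112.5]
tcp_rot: [0.982, -0.19, 0.002, -0.001]
ft_force: [6.8, 0.7, -2.9]
finger_gap: 34.3
t 6.97 p [528.4   3.8 112.5] yaw -0.382 F [ 6.8   0.69 -2.87] Ftool [ 6.05 -3.16  2.9 ] gap 34.3
post est [535.9   0.8 112.5] r 78.8 ang 0.378
[{'location': [535.0, 2.1, 123.3], 'p': 0.58}]
```

```bash
cat >> h.py <<'E'
def ang(ax,ay,half):
    o,M=st(); post=o["eef_pos"]+M@[o["finger_gap"]/2-half,0,0]; d=post-[ax,ay,0]
    a=-np.pi/2-np.arctan2(d[1],d[0]); T=np.array([-np.cos(a),np.sin(a),0]) 
    print("post",post.round(1),"r",np.hypot(*d[:2]).round(1),"ang",round(a%(2*np.pi),3),"push",round(-o["ft_force"]@T,2))
E
python3 -m crank '[[[34,-4,-0.5,0,0,0,0.05],[34,-4,-0.5,0,0,0,0.05],[34,-4,-0.5,0,0,0,0.05],[34,-4,-0.5,0,0,0,0.05],[34,-4,-0.5,0,0,0,0.05],[34,-4,-0.5,0,0,0,0.05],[34,-4,-0.5,0,0,0,0.05],[34,-2,-0.2,0,0,0,0.025]]]'
python3 -c "
from h import *
ang(565,74,9)"
```

```text
clock: 8.07
eef_pos: [504.8, 22.2, 112.6]
tcp_rot: [0.929, -0.369, 0.002, -0.001]
ft_force: [6.0, -0.3, -1.8]
finger_gap: 34.0
t 8.07 p [504.8  22.2 112.6] yaw -0.756 F [ 6.04 -0.26 -1.79] Ftool [ 4.57 -3.94  1.81] gap 34.0
post [510.7  16.7 112.6] r 79.0 ang 0.759 push 4.56
```

```bash
python3 -m crank '[[[34,-2,-0.25,0,0,0,0.025],[34,-2,-0.25,0,0,0,0.025],[34,-1,-0.1,0,0,0,0.0125],[34,-1,-0.1,0,0,0,0.0125],[34,0,0,0,0,0,0]]]'
python3 -c "
from h import *
ang(565,74,9)"
python3 -m crank '[[[34,-1,-0.1,0,0,0,0.0125],[34,-1,-0.1,0,0,0,0.0125],[34,-1,-0.1,0,0,0,0.0125]]]'
python3 -c "
from h import *
ang(565,74,9)"
```

```text
clock: 8.7
eef_pos: [501.0, 26.8, 112.6]
tcp_rot: [0.915, -0.403, 0.002, -0.001]
ft_force: [4.6, -0.6, -1.0]
finger_gap: 34.0
t 8.7 p [501.   26.8 112.6] yaw -0.83 F [ 4.64 -0.61 -1.  ] Ftool [ 3.58 -3.01  1.02] gap 34.0
post [506.4  20.9 112.6] r 79.1 ang 0.835 push 3.57
clock: 9.07
eef_pos: [499.3, 29.1, 112.6]
tcp_rot: [0.907, -0.42, 0.002, -0.001]
ft_force: [5.8, -2.2, -0.7]
finger_gap: 34.1
t 9.07 p [499.3  29.1 112.6] yaw -0.868 F [ 5.79 -2.24 -0.68] Ftool [ 5.45 -2.96  0.71] gap 34.1
post [504.5  23.  112.6] r 79.1 ang 0.87 push 5.44
```

```bash
python3 -m crank '[[[34,-1,-0.1,0,0,0,0.0125],[34,-1,-0.1,0,0,0,0.0125],[34,-1,-0.1,0,0,0,0.0125],[34,-1,-0.1,0,0,0,0.0125]]]' >/dev/null
python3 -c "
from h import *
ang(565,74,9)"
```

```text
t 9.57 p [497.1  32.5 112.6] yaw -0.917 F [ 7.03 -2.03 -0.55] Ftool [ 5.88 -4.35  0.58] gap 34.1
post [502.   26.1 112.6] r 79.1 ang 0.921 push 5.87
```

```bash
python3 -m crank '[[[34,-1,-0.1,0,0,0,0.0125],[34,-1,-0.1,0,0,0,0.0125],[34,-1,-0.1,0,0,0,0.0125],[34,-1,-0.1,0,0,0,0.0125]]]' >/dev/null
python3 -c "
from h import *
ang(565,74,9)"
```

```text
t 10.07 p [495.1  35.9 112.6] yaw -0.967 F [ 6.87 -2.17 -0.9 ] Ftool [ 5.68 -4.42  0.93] gap 34.0
post [499.6  29.3 112.6] r 79.2 ang 0.971 push 5.67
```

```bash
python3 -m crank '[[[34,-1,-0.1,0,0,0,0.0125],[34,-1,-0.1,0,0,0,0.0125],[34,-1,-0.1,0,0,0,0.0125],[34,-1,-0.1,0,0,0,0.0125]]]' >/dev/null
python3 -c "
from h import *
ang(565,74,9)"
```

```text
t 10.57 p [493.2  39.4 112.6] yaw -1.017 F [ 5.95 -2.33 -0.84] Ftool [ 5.11 -3.84  0.86] gap 34.0
post [497.4  32.6 112.7] r 79.2 ang 1.021 push 5.09
```

```bash
python3 -m crank '[[[34,-1,-0.1,0,0,0,0.0125],[34,-1,-0.1,0,0,0,0.0125],[34,-1,-0.1,0,0,0,0.0125],[34,-1,-0.1,0,0,0,0.0125]]]' >/dev/null
python3 -c "
from h import *
ang(565,74,9)"
```

```text
t 11.07 p [491.5  43.  112.7] yaw -1.067 F [ 6.6  -1.66 -0.81] Ftool [ 4.64 -4.97  0.84] gap 33.9
post [495.3  36.1 112.7] r 79.3 ang 1.072 push 4.61
```

```bash
python3 -m crank '[[[34,-1,-0.2,0,0,0,0.0125],[34,-1,-0.2,0,0,0,0.0125],[34,-1,-0.2,0,0,0,0.0125],[34,-1,-0.2,0,0,0,0.0125]]]' >/dev/null
python3 -c "
from h import *
ang(565,74,9)"
```

```text
t 11.57 p [490.   46.8 112.6] yaw -1.117 F [ 4.4  -4.28  1.5 ] Ftool [ 5.78 -2.08 -1.48] gap 34.0
post [493.5  39.6 112.6] r 79.3 ang 1.122 push 5.76
```

```bash
python3 -m crank '[[[34,-1,-0.2,0,0,0,0.0125],[34,-1,-0.2,0,0,0,0.0125],[34,-1,-0.2,0,0,0,0.0125],[34,-1,-0.2,0,0,0,0.0125]]]' >/dev/null
python3 -c "
from h import *
ang(565,74,9)"
```

```text
t 12.07 p [488.7  50.6 112.6] yaw -1.167 F [ 4.08 -4.32  1.4 ] Ftool [ 5.57 -2.06 -1.38] gap 34.5
post [492.   43.  112.6] r 79.3 ang 1.17 push 5.57
```

```bash
python3 -m crank '[[[34,-1,-0.15,0,0,0,0.0125],[34,-1,-0.15,0,0,0,0.0125],[34,-1,-0.15,0,0,0,0.0125],[34,-1,-0.15,0,0,0,0.0125]]]' >/dev/null
python3 -c "
from h import *
ang(565,74,9)"
```

```text
t 12.57 p [487.6  54.5 112.6] yaw -1.217 F [ 4.74 -4.72  2.54] Ftool [ 6.07 -2.82 -2.52] gap 34.2
post [490.4  46.9 112.6] r 79.3 ang 1.223 push 6.05
```

```bash
python3 -m crank '[[[34,-1,-0.15,0,0,0,0.0125],[34,-1,-0.15,0,0,0,0.0125],[34,-1,-0.15,0,0,0,0.0125],[34,-1,-0.15,0,0,0,0.0125]]]' >/dev/null
python3 -c "
from h import *
ang(565,74,9)"
```

```text
t 13.07 p [486.7  58.4 112.6] yaw -1.267 F [ 2.66 -5.06  4.  ] Ftool [ 5.63 -1.03 -3.99] gap 33.9
post [489.1  50.8 112.6] r 79.3 ang 1.274 push 5.62
```

```bash
python3 -m crank '[[[34,-1,-0.15,0,0,0,0.0125],[34,-1,-0.15,0,0,0,0.0125],[34,-1,-0.15,0,0,0,0.0125],[34,-1,-0.15,0,0,0,0.0125]]]' >/dev/null
python3 -c "
from h import *
ang(565,74,9)"
```

```text
t 13.57 p [486.1  62.4 112.5] yaw -1.317 F [ 2.52 -5.43  4.  ] Ftool [ 5.89 -1.08 -3.99] gap 33.8
post [488.   54.8 112.5] r 79.3 ang 1.326 push 5.88
```

```bash
python3 -m crank '[[[34,-1,-0.15,0,0,0,0.0125],[34,-1,-0.15,0,0,0,0.0125],[34,-1,-0.15,0,0,0,0.0125],[34,-1,-0.15,0,0,0,0.0125]]]' >/dev/null
python3 -c "
from h import *
ang(565,74,9)"
```

```text
t 14.07 p [485.5  66.4 112.5] yaw -1.367 F [ 0.99 -5.81  4.81] Ftool [ 5.9  0.2 -4.8] gap 34.0
post [487.2  58.6 112.5] r 79.4 ang 1.375 push 5.9
```

```bash
python3 -m crank '[[[34,-1,-0.15,0,0,0,0.0125],[34,-1,-0.15,0,0,0,0.0125],[34,-1,-0.15,0,0,0,0.0125],[34,-1,-0.15,0,0,0,0.0125]]]' >/dev/null
python3 -c "
from h import *
ang(565,74,9)"
```

```text
t 14.57 p [485.3  70.4 112.5] yaw -1.417 F [ 2.08 -6.32  4.25] Ftool [ 6.57 -1.1  -4.24] gap 33.9
post [486.5  62.6 112.5] r 79.4 ang 1.426 push 6.56
```

```bash
python3 -m crank '[[[34,-1,-0.15,0,0,0,0.0125],[34,-1,-0.15,0,0,0,0.0125],[34,-1,-0.15,0,0,0,0.0125]]]' >/dev/null
python3 -c "
from h import *
ang(565,74,9)"
```

```text
t 14.95 p [485.3  73.  112.5] yaw -1.454 F [  3.2  -10.01   5.14] Ftool [10.33 -2.02 -5.12] gap 33.9
post [486.2  65.1 112.5] r 79.3 ang 1.459 push 10.31
```

```bash
python3 -m crank '[[[34,-1,-0.15,0,0,0,0.0125],[34,-1,-0.15,0,0,0,0.0125],[34,0,0,0,0,0,0]]]' >/dev/null
python3 -c "
from h import *
ang(565,74,9)"
```

```text
t 15.32 p [485.3  74.6 112.5] yaw -1.479 F [  1.88 -11.39   4.82] Ftool [11.52 -0.83 -4.79] gap 34.3
post [486.1  66.5 112.5] r 79.3 ang 1.476 push 11.51
```

```bash
python3 -m crank '[[[34,-1,-0.1,0,0,0,0.0125],[34,0,0,0,0,0,0]]]' >/dev/null
python3 -c "
from h import *
ang(565,74,9)"
python3 -m crank '[[[34,-0.5,0,0,0,0,0.005],[34,0,0,0,0,0,0]]]' >/dev/null
python3 -c "
from h import *
ang(565,74,9)"
```

```text
t 15.57 p [485.3  75.4 112.5] yaw -1.491 F [  1.8  -12.42   4.42] Ftool [12.54 -0.81 -4.38] gap 34.0
post [486.   67.4 112.5] r 79.3 ang 1.487 push 12.52
t 15.82 p [485.4  75.7 112.5] yaw -1.496 F [  2.87 -14.78   5.14] Ftool [14.97 -1.77 -5.08] gap 33.9
post [485.9  67.7 112.5] r 79.3 ang 1.492 push 14.96
```

```bash
python3 -m crank '[[[34,-0.8,0,0,0,0,0.005],[34,0,0,0,0,0,0]]]' >/dev/null
python3 -c "
from h import *
ang(565,74,9)"
python3 -m crank '[[[34,0,0,0,0,0,0]]]' >/dev/null
python3 -c "
from h import *
ang(565,74,9)"
```

```text
t 16.07 p [485.3  76.3 112.5] yaw -1.501 F [  2.61 -14.92   4.72] Ftool [15.08 -1.56 -4.66] gap 33.8
post [485.9  68.5 112.5] r 79.3 ang 1.501 push 15.07
t 16.2 p [485.3  76.3 112.5] yaw -1.501 F [  1.7  -15.03   4.67] Ftool [15.13 -0.65 -4.61] gap 34.2
post [485.9  68.3 112.5] r 79.3 ang 1.498 push 15.12
```

A settled 15.1 N is well inside 12–20 N. Backing off to centre the post, then lifting clear.

```bash
python3 -m crank '[[[34,2,0,0,0,0,0],[34,4,0,0,0,0,0],[34,3,0,0,0,0,0],[34,0,0,0,0,0,0]]]'
python3 -m crank '[[[34,0,0,-15,0,0,0],[34,0,0,-30,0,0,0],[34,0,0,-40,0,0,0],[34,0,0,-20,0,0,0]]]'
python3 - <<'E'
from h import *
import cv2
st()
im=capture("scene");cv2.imwrite("pics/s5.png",cv2.resize(im[150:330,210:430],None,fx=3,fy=3,interpolation=cv2.INTER_CUBIC)[:,:,::-1])
print(tip_of("scene","isolator_grip")[:1],tip_of("scene","selector_grip")[:1])
capture("top")
print(tip_of("top","isolator_grip")[:1],tip_of("top","selector_grip")[:1])
to([578,-227.5,217],.0)
E
```

```text
clock: 16.7
eef_pos: [484.9, 69.4, 111.8]
tcp_rot: [0.731, -0.683, -0.0, 0.0]
ft_force: [0.9, -0.3, -0.1]
finger_gap: 33.9
clock: 17.2
eef_pos: [486.1, 69.9, 220.0]
tcp_rot: [0.731, -0.682, 0.001, -0.001]
ft_force: [-0.1, 0.1, 0.2]
finger_gap: 34.2
t 17.2 p [486.1  69.9 220. ] yaw -1.502 F [-0.13  0.09  0.24] Ftool [-0.1   0.12 -0.24] gap 34.2
[{'location': [486.3, 67.3, 123.6], 'p': 0.73}] [{'location': [582.2, -227.3, 121.8], 'p': 0.9}]
[] [{'location': [576.3, -228.1, 120.6], 'p': 0.8}]
t 17.5 p [484.5  69.5 216.1] yaw -1.502 F [0.09 0.45 0.26] Ftool [-0.45 -0.12 -0.26] gap 34.3
tool delta [302.7 -73.   -1. ] turn z -1.502
```

View pics/s5.png

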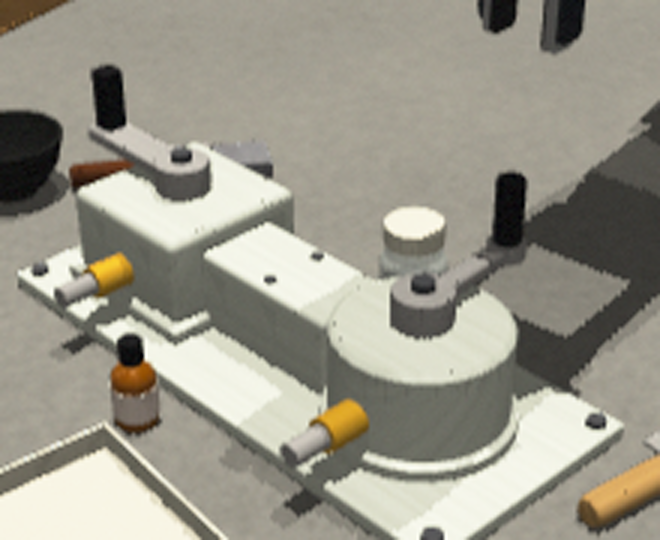

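Isolator post sits at (486, 67), home, and the selector hasn't moved. I'll refine the selector post by triangulating from both cameras.

Run:
```python
from h import *
import cv2
from scipy.optimize import least_squares
G={c:get_calibration(c) for c in("scene","top")}
def ray(c,uv,z):
    g=G[c];f=240/np.tan(np.radians(g['fovy'])/2);A=np.array(g['R']);t=np.array(g['t'])
    d=A.T@np.array([(uv[0]-g['cx'])/f,(uv[1]-g['cy'])/f,1]);o=-A.T@t
    return (o+d*(z-o[2])/d[2]).round(1)
for n,uv,z in [("sel post top",(107/3+210,70/3+150),144),("sel post bot",(112/3+210,125/3+150),100),("sel hub",(181/3+210,155/3+150),105),("iso hub",(423/3+210,283/3+150),105),("iso post top",(510/3+210,178/3+150),144)]: print(n,ray("scene",uv,z))
# from top1.png
for n,uv,z in [("sel post top",(655/3+220,180/3+200),144),("sel hub",(533/3+220,185/3+200),105),("bolt",(127/3+220,112/3+200),12),("bolt",(612/3+220,106/3+200),12),("bolt",(127/3+220,299/3+200),12),("bolt",(620/3+220,292/3+200),12)]: print("top",n,ray("top",uv,z))
im=capture("top");cv2.imwrite("pics/top3.png",cv2.resize(im[210:330,240:460],None,fx=3.6,fy=3.6,interpolation=cv2.INTER_CUBIC)[:,:,::-1])
```

```text
sel post top [ 578.7 -218.8  144. ]
sel post bot [ 576.4 -223.   100. ]
sel hub [ 572.8 -146.1  105. ]
iso hub [563.7  73.1 105. ]
iso post top [489.2  68.5 144. ]
top sel post top [ 572.3 -225.   144. ]
top sel hub [ 571.7 -147.2  105. ]
top bolt [632.8 154.7  12. ]
top bolt [ 646.9 -222.3   12. ]
top bolt [488.4 148.4  12. ]
top bolt [ 502.9 -227.3   12. ]
```

View pics/top3.png

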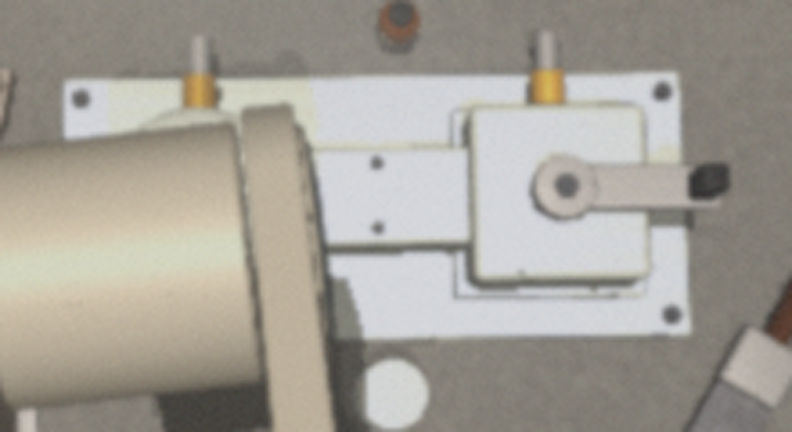

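```bash
python3 -m crank '[[[40,50,-11.5,0,0,0,0],[40,50,-11.5,0,0,0,0],[40,50,-11.5,0,0,0,0],[40,50,-11.5,0,0,0,0],[40,50,-11.5,0,0,0,0],[40,50,-11.5,0,0,0,0],[40,0,0,0,0,0,-0.187],[40,0,0,0,0,0,-0.187],[40,0,0,0,0,0,-0.187],[40,0,0,0,0,0,-0.187]]]' >/dev/null
python3 -m crank '[[[40,0,0,0,0,0,-0.187],[40,0,0,0,0,0,-0.187],[40,0,0,0,0,0,-0.187],[40,0,0,0,0,0,-0.187],[40,0,0,0,0,0,0]]]'
python3 -c "
from h import *
to([575.5,-227,112],0)"
```

```text
clock: 19.42
eef_pos: [574.0, -224.8, 215.7]
tcp_rot: [1.0, -0.004, -0.001, -0.0]
ft_force: [0.8, 0.5, 0.6]
finger_gap: 40.5
t 19.43 p [ 574.  -224.8  215.7] yaw -0.008 F [0.8  0.47 0.64] Ftool [ 0.8  -0.47 -0.64] gap 40.5
tool delta [  1.7   2.2 103.7] turn z -0.008
```

```bash
python3 -m crank '[[[40,1.5,2,30,0,0,0],[40,0,0,30,0,0,0],[40,0,0,12,0,0,0],[40,0,0,0,0,0,0]]]'
python3 - <<'E'
from h import *
import cv2
im=capture("scene")
cv2.imwrite("pics/s6.png",cv2.resize(im[140:240,210:340],None,fx=5,fy=5,interpolation=cv2.INTER_CUBIC)[:,:,::-1])
print([tip_of("scene","selector_grip")[:1]])
E
```

```text
clock: 19.92
eef_pos: [575.5, -226.8, 144.1]
tcp_rot: [1.0, -0.004, -0.001, -0.0]
ft_force: [0.6, -1.4, -0.4]
finger_gap: 40.0
[[{'location': [577.1, -228.1, 125.9], 'p': 0.66}]]
```

View pics/s6.png

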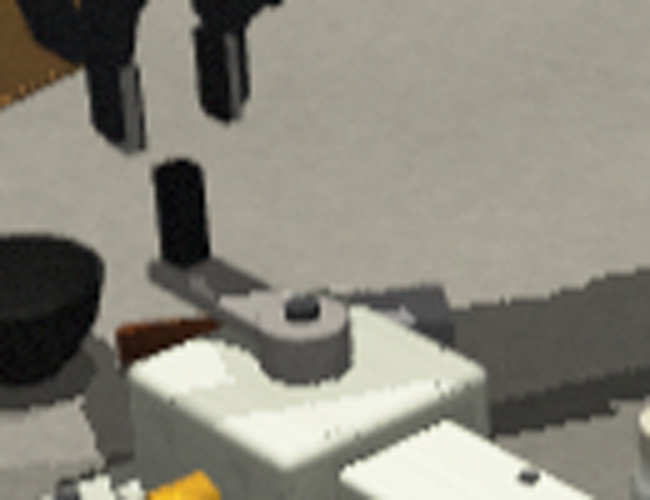

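```bash
python3 -m crank '[[[40,0,0,10,0,0,0],[40,0,0,10,0,0,0],[40,0,0,7,0,0,0],[40,0,0,5,0,0,0],[40,0,0,0,0,0,0]]]'
python3 -m crank '[[[40,-3,0,0,0,0,0],[40,-2,0,0,0,0,0],[40,-2,0,0,0,0,0],[40,-1,0,0,0,0,0]]]'
python3 - <<'E'
from h import *
import cv2
ang(572,-147,8)
im=capture("scene")
cv2.imwrite("pics/s7.png",cv2.resize(im[140:240,210:340],None,fx=5,fy=5,interpolation=cv2.INTER_CUBIC)[:,:,::-1])
E
```

```text
clock: 20.65
eef_pos: [575.7, -226.9, 112.4]
tcp_rot: [1.0, -0.003, -0.0, -0.0]
ft_force: [0.0, -0.2, 0.2]
finger_gap: 40.2
clock: 21.15
eef_pos: [567.8, -227.0, 113.1]
tcp_rot: [1.0, -0.003, 0.0, 0.0]
ft_force: [-0.0, 0.2, -0.4]
finger_gap: 40.1
t 21.15 p [ 567.8 -227.   113.1] yaw -0.007 F [-0.03  0.25 -0.41] Ftool [-0.03 -0.25  0.41] gap 40.1
post [ 579.9 -227.1  113.1] r 80.5 ang 6.185 push -0.0
```

View pics/s7.png

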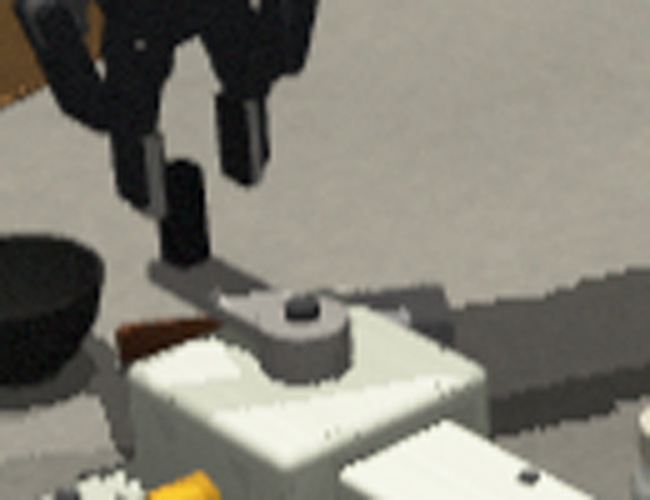

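Not touching yet, only a few mm to go. Approaching gently, watching for the lock at 0.1 rad.

```bash
python3 -m crank '[[[40,-1,0,0,0,0,0],[40,-1,0,0,0,0,0],[40,-1,0,0,0,0,0],[40,-1,0,0,0,0,0]]]' >/dev/null
python3 -c "
from h import *
ang(572,-147,8)"
python3 -m crank '[[[40,-1,0,0,0,0,0],[40,-1,0,0,0,0,0],[40,-1,0,0,0,0,0]]]' >/dev/null
python3 -c "
from h import *
ang(572,-147,8)"
```

```text
t 21.7 p [ 564.9 -227.   113. ] yaw -0.007 F [ 6.18 -0.14 -3.09] Ftool [6.18 0.1  3.1 ] gap 39.7
post [ 576.7 -227.   113. ] r 80.2 ang 6.224 push 6.16
t 22.07 p [ 562.1 -227.3  113. ] yaw -0.006 F [ 6.46 -0.73 -3.82] Ftool [6.45 0.68 3.84] gap 40.1
post [ 574.1 -227.3  113. ] r 80.4 ang 6.257 push 6.44
```

```bash
python3 -m crank '[[[40,-1,0,0,0,0,0],[40,-1,0,0,0,0,0],[40,-1,0,0,0,0,0]]]' >/dev/null
python3 -c "
from h import *
ang(572,-147,8)"
python3 -m crank '[[[40,-1,-0.1,0,0,0,0.0125],[40,-1,-0.1,0,0,0,0.0125],[40,-1,-0.1,0,0,0,0.0125]]]' >/dev/null
python3 -c "
from h import *
ang(572,-147,8)"
```

```text
t 22.45 p [ 559.3 -227.4  113. ] yaw -0.007 F [ 7.26 -1.67 -5.22] Ftool [7.25 1.61 5.24] gap 39.8
post [ 571.2 -227.5  113.1] r 80.5 ang 0.01 push 7.27
t 22.82 p [ 556.3 -226.8  113. ] yaw -0.045 F [ 6.86  0.11 -4.03] Ftool [ 6.84 -0.42  4.05] gap 40.0
post [ 568.2 -227.4  113. ] r 80.5 ang 0.047 push 6.85
```

```bash
python3 -m crank '[[[40,-1,-0.15,0,0,0,0.0125],[40,-1,-0.15,0,0,0,0.0125],[40,-1,-0.15,0,0,0,0.0125]]]' >/dev/null
python3 -c "
from h import *
ang(572,-147,8)"
```

```text
t 23.2 p [ 553.2 -226.1  113. ] yaw -0.082 F [ 5.62  1.22 -3.95] Ftool [ 5.49 -1.68  3.96] gap 39.7
post [ 565.1 -227.1  113. ] r 80.4 ang 0.086 push 5.5
```

```bash
python3 -m crank '[[[40,-1,-0.2,0,0,0,0.0125],[40,-1,-0.2,0,0,0,0.0125],[40,-1,-0.2,0,0,0,0.0125]]]' >/dev/null
python3 -c "
from h import *
ang(572,-147,8)"
```

```text
t 23.57 p [ 550.3 -225.2  113. ] yaw -0.12 F [ 6.76  0.64 -4.92] Ftool [ 6.63 -1.44  4.94] gap 40.0
post [ 562.2 -226.7  113. ] r 80.3 ang 0.122 push 6.63
```

Past the lock at a steady 6 N, so the selector is free. Sweeping on.

```bash
python3 -m crank '[[[40,-2,-0.35,0,0,0,0.025],[40,-2,-0.35,0,0,0,0.025],[40,-4,-0.7,0,0,0,0.05],[40,-4,-0.7,0,0,0,0.05],[40,-4,-0.7,0,0,0,0.05]]]' >/dev/null
python3 -c "
from h import *
ang(572,-147,8)"
python3 -m crank '[[[40,-4,-0.7,0,0,0,0.05],[40,-4,-0.7,0,0,0,0.05],[40,-4,-0.7,0,0,0,0.05],[40,-4,-0.7,0,0,0,0.05],[40,-2,-0.35,0,0,0,0.025]]]' >/dev/null
python3 -c "
from h import *
ang(572,-147,8)"
```

```text
t 24.2 p [ 535.5 -219.2  113.2] yaw -0.321 F [ 6.76  0.72 -3.42] Ftool [ 6.18 -2.81  3.44] gap 39.8
post [ 546.8 -223.   113.2] r 80.1 ang 0.32 push 6.19
t 24.82 p [ 520.4 -209.5  113.4] yaw -0.545 F [ 6.73  0.06 -2.29] Ftool [ 5.72 -3.54  2.32] gap 40.0
post [ 530.7 -215.7  113.5] r 80.2 ang 0.541 push 5.74
```

```bash
python3 -m crank '[[[40,-4,-0.7,0,0,0,0.05],[40,-4,-0.7,0,0,0,0.05],[40,-4,-0.7,0,0,0,0.05],[40,-4,-0.7,0,0,0,0.05],[40,-2,-0.35,0,0,0,0.025]]]' >/dev/null
python3 -c "
from h import *
ang(572,-147,8)"
python3 -m crank '[[[40,-1,-0.2,0,0,0,0.0125],[40,-1,-0.2,0,0,0,0.0125],[40,-1,-0.2,0,0,0,0.0125],[40,-1,-0.2,0,0,0,0.0125]]]' >/dev/null
python3 -c "
from h import *
ang(572,-147,8)"
```

```text
t 25.45 p [ 507.9 -196.5  113.5] yaw -0.77 F [ 6.93 -1.18 -2.67] Ftool [ 5.79 -3.97  2.69] gap 40.1
post [ 516.6 -204.9  113.6] r 80.2 ang 0.764 push 5.83
t 25.95 p [ 505.7 -193.3  113.5] yaw -0.819 F [ 6.65 -2.3  -1.24] Ftool [ 6.22 -3.29  1.26] gap 39.7
post [ 513.8 -202.   113.6] r 80.1 ang 0.814 push 6.24
```

```bash
python3 -m crank '[[[40,-1,-0.2,0,0,0,0.0125],[40,-1,-0.2,0,0,0,0.0125],[40,-1,-0.2,0,0,0,0.0125],[40,-1,-0.2,0,0,0,0.0125]]]' >/dev/null
python3 -c "
from h import *
ang(572,-147,8)"
```

```text
t 26.45 p [ 503.4 -189.9  113.5] yaw -0.869 F [ 5.74 -2.82 -1.39] Ftool [ 5.85 -2.56  1.41] gap 40.1
post [ 511.2 -199.1  113.6] r 80.1 ang 0.862 push 5.87
```

```bash
python3 -m crank '[[[40,-1,-0.2,0,0,0,0.0125],[40,-1,-0.2,0,0,0,0.0125],[40,-1,-0.2,0,0,0,0.0125],[40,-1,-0.2,0,0,0,0.0125]]]' >/dev/null
python3 -c "
from h import *
ang(572,-147,8)"
```

```text
t 26.95 p [ 501.4 -186.4  113.5] yaw -0.919 F [ 4.6  -3.79 -1.45] Ftool [ 5.8  -1.35  1.47] gap 40.0
post [ 508.7 -196.   113.6] r 80.0 ang 0.912 push 5.81
```

```bash
python3 -m crank '[[[40,-1,-0.2,0,0,0,0.0125],[40,-1,-0.2,0,0,0,0.0125],[40,-1,-0.2,0,0,0,0.0125],[40,-1,-0.2,0,0,0,0.0125]]]' >/dev/null
python3 -c "
from h import *
ang(572,-147,8)"
```

```text
t 27.45 p [ 499.5 -182.8  113.5] yaw -0.969 F [ 3.72 -3.86 -0.9 ] Ftool [ 5.28 -0.88  0.92] gap 40.0
post [ 506.3 -192.7  113.6] r 80.0 ang 0.963 push 5.29
```

```bash
python3 -m crank '[[[40,-1,-0.2,0,0,0,0.0125],[40,-1,-0.2,0,0,0,0.0125],[40,-1,-0.2,0,0,0,0.0125],[40,-1,-0.2,0,0,0,0.0125]]]' >/dev/null
python3 -c "
from h import *
ang(572,-147,8)"
```

```text
t 27.95 p [ 497.8 -179.1  113.5] yaw -1.019 F [ 2.63 -4.18 -0.16] Ftool [ 4.94 -0.05  0.18] gap 39.9
post [ 504.1 -189.3  113.6] r 80.0 ang 1.014 push 4.94
```

```bash
python3 -m crank '[[[40,-1,-0.2,0,0,0,0.0125],[40,-1,-0.2,0,0,0,0.0125],[40,-1,-0.2,0,0,0,0.0125],[40,-1,-0.2,0,0,0,0.0125]]]' >/dev/null
python3 -c "
from h import *
ang(572,-147,8)"
```

```text
t 28.45 p [ 496.3 -175.3  113.5] yaw -1.069 F [ 1.29 -4.38  0.25] Ftool [ 4.46  0.97 -0.24] gap 40.0
post [ 502.  -185.8  113.5] r 80.0 ang 1.064 push 4.46
```

```bash
python3 -m crank '[[[40,-1,-0.15,0,0,0,0.0125],[40,-1,-0.15,0,0,0,0.0125],[40,-1,-0.15,0,0,0,0.0125],[40,-1,-0.15,0,0,0,0.0125]]]' >/dev/null
python3 -c "
from h import *
ang(572,-147,8)"
```

```text
t 28.95 p [ 495.  -171.5  113.5] yaw -1.119 F [ 1.93 -5.17  0.28] Ftool [ 5.5   0.52 -0.26] gap 40.0
post [ 500.2 -182.3  113.6] r 80.0 ang 1.114 push 5.49
```

```bash
python3 -m crank '[[[40,-1,-0.15,0,0,0,0.0125],[40,-1,-0.15,0,0,0,0.0125],[40,-1,-0.15,0,0,0,0.0125],[40,-1,-0.15,0,0,0,0.0125]]]' >/dev/null
python3 -c "
from h import *
ang(572,-147,8)"
```

```text
t 29.45 p [ 493.8 -167.6  113.5] yaw -1.169 F [ 1.62 -5.07  1.44] Ftool [ 5.3   0.49 -1.43] gap 40.1
post [ 498.5 -178.7  113.5] r 80.0 ang 1.164 push 5.29
```

```bash
python3 -m crank '[[[40,-1,-0.15,0,0,0,0.0125],[40,-1,-0.15,0,0,0,0.0125],[40,-1,-0.15,0,0,0,0.0125],[40,-1,-0.15,0,0,0,0.0125]]]' >/dev/null
python3 -c "
from h import *
ang(572,-147,8)"
```

```text
t 29.95 p [ 492.8 -163.7  113.5] yaw -1.219 F [ 1.72 -5.75  0.38] Ftool [ 5.99  0.37 -0.36] gap 39.8
post [ 496.9 -174.8  113.5] r 80.1 ang 1.216 push 5.99
```

```bash
python3 -m crank '[[[40,-1,-0.15,0,0,0,0.0125],[40,-1,-0.15,0,0,0,0.0125],[40,-1,-0.15,0,0,0,0.0125],[40,-1,-0.15,0,0,0,0.0125]]]' >/dev/null
python3 -c "
from h import *
ang(572,-147,8)"
```

```text
t 30.45 p [ 492.2 -160.   113.5] yaw -1.269 F [ 1.85 -8.38 -0.43] Ftool [8.55 0.73 0.45] gap 40.1
post [ 495.8 -171.5  113.6] r 80.0 ang 1.26 push 8.55
```

```bash
python3 -m crank '[[[40,-1,-0.15,0,0,0,0.0125],[40,-1,-0.15,0,0,0,0.0125],[40,0,0,0,0,0,0]]]' >/dev/null
python3 -c "
from h import *
ang(572,-147,8)"
```

```text
t 30.82 p [ 492.  -158.3  113.5] yaw -1.293 F [ 3.44 -9.01 -1.01] Ftool [ 9.61 -0.84  1.05] gap 40.1
post [ 495.3 -169.9  113.6] r 80.0 ang 1.28 push 9.62
```

```bash
python3 -m crank '[[[40,-1,-0.15,0,0,0,0.0125],[40,-1,-0.15,0,0,0,0.01],[40,0,0,0,0,0,0]]]' >/dev/null
python3 -c "
from h import *
ang(572,-147,8)"
```

```text
t 31.2 p [ 491.9 -156.7  113.6] yaw -1.316 F [  2.78 -11.41  -1.25] Ftool [11.73  0.19  1.31] gap 39.8
post [ 494.9 -168.2  113.6] r 80.0 ang 1.302 push 11.74
```

```bash
python3 -m crank '[[[40,-1,-0.1,0,0,0,0.01],[40,-0.8,0,0,0,0,0.005],[40,0,0,0,0,0,0]]]' >/dev/null
python3 -c "
from h import *
ang(572,-147,8)"
```

```text
t 31.57 p [ 491.7 -155.3  113.6] yaw -1.33 F [  1.94 -12.95  -2.63] Ftool [13.03  1.21  2.7 ] gap 40.1
post [ 494.5 -167.   113.6] r 80.0 ang 1.318 push 13.02
```

```bash
python3 -m crank '[[[40,-1,-0.1,0,0,0,0.01],[40,-0.5,0,0,0,0,0.005],[40,0,0,0,0,0,0]]]' >/dev/null
python3 -c "
from h import *
ang(572,-147,8)"
python3 -m crank '[[[40,0,0,0,0,0,0]]]' >/dev/null
python3 -c "
from h import *
ang(572,-147,8)"
```

```text
t 31.95 p [ 491.6 -154.2  113.6] yaw -1.345 F [  2.82 -15.78  -3.49] Ftool [15.99  0.79  3.58] gap 40.5
post [ 494.3 -166.1  113.7] r 80.0 ang 1.329 push 15.99
t 32.08 p [ 491.6 -154.2  113.6] yaw -1.345 F [  3.01 -16.34  -3.89] Ftool [16.57  0.73  3.98] gap 40.3
post [ 494.3 -166.   113.7] r 80.0 ang 1.331 push 16.58
```

Home at about 16 N. Backing off, lifting, and checking both cranks.

```bash
python3 -m crank '[[[40,2,0,0,0,0,0],[40,5,0,0,0,0,0],[40,4,0,0,0,0,0],[40,0,0,0,0,0,0]]]'
python3 -m crank '[[[40,0,0,-15,0,0,0],[40,0,0,-30,0,0,0],[40,0,0,-40,0,0,0],[40,0,0,-40,0,0,0],[40,0,0,-30,0,0,0],[40,0,0,0,0,0,0]]]'
python3 - <<'E'
from h import *
import cv2
im=capture("scene");cv2.imwrite("pics/s8.png",cv2.resize(im[150:330,180:400],None,fx=3,fy=3,interpolation=cv2.INTER_CUBIC)[:,:,::-1])
for n in("isolator_grip","selector_grip"):print(n,tip_of("scene",n)[:1])
im=capture("top");cv2.imwrite("pics/top8.png",im[:,:,::-1])
for n in("isolator_grip","selector_grip"):print(n,tip_of("top",n)[:1])
st()
E
```

```text
clock: 32.58
eef_pos: [492.0, -162.1, 112.7]
tcp_rot: [0.782, -0.624, -0.0, 0.0]
ft_force: [0.2, 0.9, 0.0]
finger_gap: 39.8
clock: 33.33
eef_pos: [493.7, -162.3, 271.2]
tcp_rot: [0.782, -0.623, 0.003, -0.001]
ft_force: [-0.0, -0.1, 0.5]
finger_gap: 39.9
isolator_grip [{'location': [485.1, 66.4, 119.7], 'p': 0.78}]
selector_grip [{'location': [502.0, -171.7, 122.4], 'p': 0.89}]
isolator_grip [{'location': [486.8, 71.0, 125.5], 'p': 0.73}]
selector_grip [{'location': [488.4, -285.7, 0.6], 'p': 0.75}]
t 33.62 p [ 491.7 -161.8  266.8] yaw -1.346 F [-0.51 -0.55 -0.73] Ftool [0.42 0.62 0.73] gap 40.1
```

View pics/s8.png

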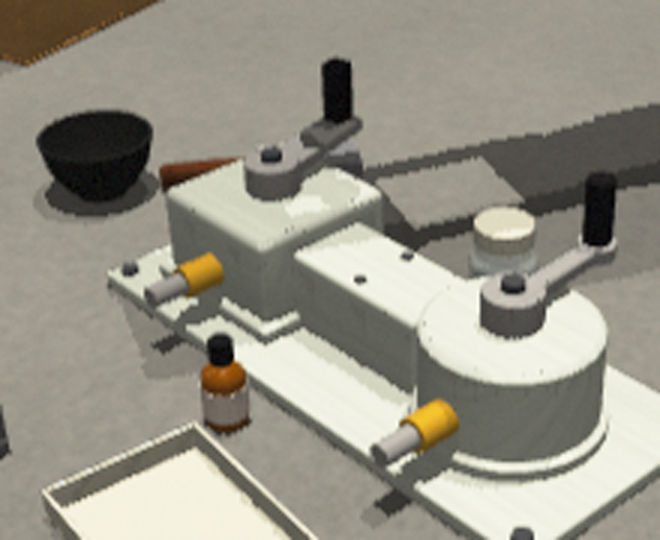

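Run:
```python
from h import *
import cv2
g=get_calibration('scene');A,t=np.array(g['R']),np.array(g['t']);f=240/np.tan(np.radians(g['fovy'])/2)
def pr(X):
    c=A@np.array(X,float)+t; u=np.array([g['cx'],g['cy']])+f*c[:2]/c[2]; return ((u-[180,150])*5)
im=capture("scene")
v=cv2.resize(im[150:260,180:400][:, :],None,fx=5,fy=5,interpolation=cv2.INTER_CUBIC)[:,:,::-1].copy()
for (ax,ay,angs) in ((572,-147,(1.24,1.29,1.33)),(564.5,74,(1.42,1.46,1.5))):
    for a,col in zip(angs,((0,0,255),(0,255,0),(255,0,0))):
        p=[ax-80*np.sin(a),ay-80*np.cos(a)]
        q=[tuple(int(k) for k in pr((*p,z))) for z in(100,150)]
        cv2.line(v,q[0],q[1],col,1)
        print(a,q)
cv2.imwrite("pics/s9.png",v[:, 250:1050][:550])
# post silhouette centroid
for n in("isolator_grip","selector_grip"):
    for m in trace("scene",n)[:1]:
        ys,xs=np.nonzero(m["mask"]&(im.max(2)<50)); print(n,m["p"],len(xs),((np.median(xs)-180)*5,(np.percentile(ys,2)-150)*5,(np.percentile(ys,98)-150)*5))
        for y in sorted(set(ys)): print((y-150)*5, (xs[ys==y].mean()+.5-180)*5, (ys==y).sum(),end=" | ")
        print()
```

```text
1.24 [(559, 190), (555, 81)]
1.29 [(567, 192), (563, 83)]
1.33 [(573, 194), (569, 85)]
1.42 [(985, 393), (994, 271)]
1.46 [(992, 396), (1002, 274)]
1.5 [(1000, 399), (1009, 277)]
isolator_grip 0.88 240 (np.float64(995.0), np.float64(290.0), np.float64(480.0))
290 1000.0 8 | 295 1002.5 9 | 300 1000.0 10 | 305 1000.0 10 | 310 1000.0 10 | 315 1000.0 10 | 320 1000.0 10 | 325 1000.0 10 | 330 1000.0 10 | 335 1000.0 10 | 340 1000.0 10 | 345 1000.0 10 | 350 1000.0 10 | 355 1000.0 10 | 360 1000.0 10 | 365 997.5 9 | 370 997.5 9 | 375 997.5 9 | 380 995.0 10 | 385 995.0 10 | 390 997.5 9 | 395 997.5 9 | 400 995.0 8 | 405 995.0 6 | 475 850.8333333333335 3 | 480 857.5 7 | 485 855.0 4 | 
selector_grip 0.77 193 (np.float64(560.0), np.float64(100.0), np.float64(265.0))
100 562.5 5 | 105 562.5 9 | 110 562.5 9 | 115 562.5 9 | 120 562.5 9 | 125 562.5 9 | 130 562.5 9 | 135 562.5 9 | 140 562.5 9 | 145 562.5 9 | 150 562.5 9 | 155 562.5 9 | 160 562.5 9 | 165 562.5 9 | 170 562.5 9 | 175 562.5 9 | 180 562.5 9 | 185 562.5 9 | 190 562.5 9 | 195 562.5 9 | 200 560.0 6 | 255 467.5 1 | 260 456.50000000000006 5 | 265 452.5 5 |
```

View pics/s9.png

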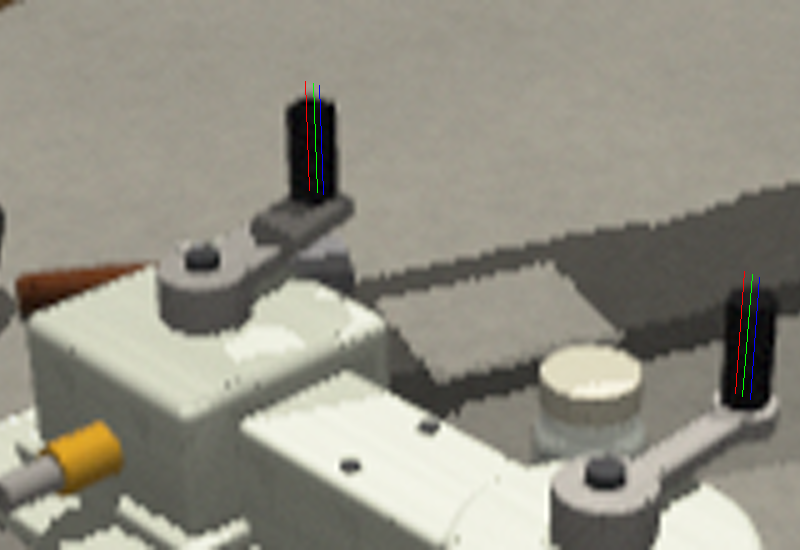

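View pics/top8.png

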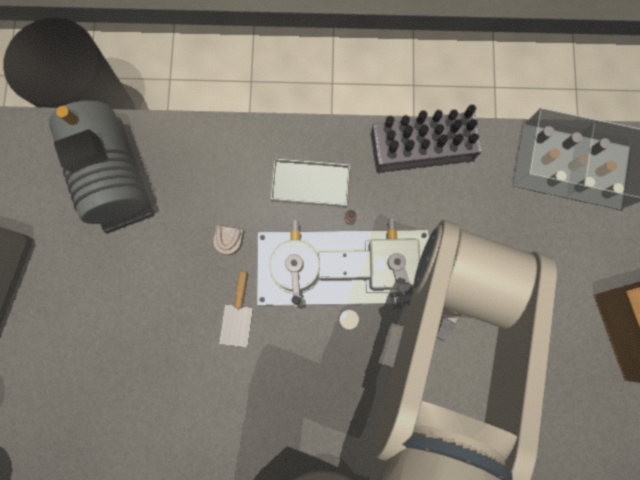

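```bash
python3 -c "
from h import *
st(); print(r.job_done())"
```

```text
t 33.77 p [ 492.1 -161.9  267.2] yaw -1.347 F [-0.5   0.05  0.21] Ftool [-0.16  0.48 -0.21] gap 39.8
the job is handed in; nothing more can be done
None
```

Both cranks were swung clockwise onto their stops, in the order asked, and the job was handed in at about 34 s with the gripper clear above the bench.

- **Isolator:** I felt the stop at about 1.43 rad clockwise of world −y and pushed to a settled 15 N. The selector then swung past its 0.1 rad lock at a steady 5.5–7 N, so the isolator had latched.
- **Selector:** I felt the stop at about 1.24 rad clockwise of world −y and pushed to about 16 N before backing off.

**Last checks:**
- After I let go, the isolator post showed at about 1.47 rad in the picture. The selector post showed at about 1.28 rad.
- Both cranks sit past first touch, but 0.03–0.05 rad short of where the tool read them under load. I put this down to finger flex, a little springback and the roughly 2 mm camera error. I did not push again to confirm it.
- The network's selector position did not agree with the picture. In the scene view it gave (502, −172), which would be only 74 mm from the axis. In the top view it reported something else, because the arm hid the post, so I relied on the picture overlay instead.
- In the last pictures the bystanders I could see had not moved. The brush and bowl were hidden from the top camera; in the scene view the bowl and what shows of the brush looked undisturbed.

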